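# Set the valves of a filtration manifold for a single sample

## Task

The vacuum filtration manifold has come back from sterilising with its three valve levers standing part-way, and only one of its stations carries a funnel. Make it ready to draw through that funnel alone: push the lever of the funnel's station fully open (in line with its branch pipe, over the header, against the stop) and push the other two levers fully shut (across their pipes, against the stop). Only push the levers with a fingertip: grip or lift nothing, leave the funnel and the two bare filter holders sitting in their seats, and do not disturb the dishes, bottle and beaker standing about.

Things in the scene. Friction and masses are not known exactly. Their poses are not given: they have to be found in the camera images.
- manifold: Three-place steel vacuum filter manifold, bolted down. Origin on the bench under the middle valve stem; x along the branch pipes from valves to seats, y along the header from right station to left, z up. Header: 34 mm tube, axis at x -75, top at z 57 mm, gauge on it at y +185 (50 wide, top z 108). Stations at y +140, 0, -140: valve stem at x 0, seat at x +165. Pipework under the levers is below z 60.
- funnel_mid (a point): Centre of the steel filter funnel (open-topped cylinder of 80 mm diameter, narrowing at the foot, top 223 mm above the bench) that stands on one of the three seats, loose; the point is on its axis, 100 mm above the seat. About 0.65 kg.
- holder_a_mid (a point): A bare filter holder (low steel cup-shaped base with a white disc on top, 56 mm diameter, 34 mm high, no funnel) standing loose on another seat; the point is on its axis, 17 mm above the seat.
- holder_b_mid (a point): The second bare filter holder, the same as the first, on the remaining seat; the point is on its axis, 17 mm above the seat.
- dishes: Bystander: stack of three small translucent whitish culture dishes, 60 mm diameter, 45 mm high, loose on the bench; origin at the centre of its underside.
- reagent: Bystander: amber bottle with a cap, 60 mm diameter, 120 mm high, loose on the bench; origin at the centre of its underside.
- beaker: Bystander: open steel beaker, 72 mm diameter, 85 mm high, loose on the bench; origin at the centre of its underside.
- valve_left (a joint): Left lever's angle, rad: 0 = fully shut, at its stop, pointing along the manifold's -y, across its pipe; 1.57 = fully open, at its stop, pointing along -x, over the header. Grows clockwise from above. 102 mm long from the stem; outer 62 mm a black sleeve 18 wide, 13 high, mid-height 86 mm above the bench. Stays where left; about 3 N at 80 mm from the stem turns it.
- valve_left_stem (a point): Point on the vertical turning axis of the left valve's lever, 86 mm above the bench, the mid-height of the lever's sleeve.
- valve_left_grip (a point): Point in the middle of the sleeve of the left valve's lever, 80 mm from its turning axis; it turns with the lever.
- seat_left (a point): Centre of the top face of the left station's seat, 165 mm from that station's valve stem along the pipe, 85 mm above the bench; fixed on the manifold.
- valve_middle (a joint): Middle lever's angle, rad: 0 = fully shut, at its stop, pointing along the manifold's -y, across its pipe; 1.57 = fully open, at its stop, pointing along -x, over the header. Grows clockwise from above. 102 mm long from the stem; outer 62 mm a black sleeve 18 wide, 13 high, mid-height 86 mm above the bench. Stays where left; about 3 N at 80 mm from the stem turns it.
- valve_middle_stem (a point): Point on the vertical turning axis of the middle valve's lever, 86 mm above the bench, the mid-height of the lever's sleeve.
- valve_middle_grip (a point): Point in the middle of the sleeve of the middle valve's lever, 80 mm from its turning axis; it turns with the lever.
- seat_middle (a point): Centre of the top face of the middle station's seat, 165 mm from that station's valve stem along the pipe, 85 mm above the bench; fixed on the manifold.
- valve_right (a joint): Right lever's angle, rad: 0 = fully shut, at its stop, pointing along the manifold's -y, across its pipe; 1.57 = fully open, at its stop, pointing along -x, over the header. Grows clockwise from above. 102 mm long from the stem; outer 62 mm a black sleeve 18 wide, 13 high, mid-height 86 mm above the bench. Stays where left; about 3 N at 80 mm from the stem turns it.
- valve_right_stem (a point): Point on the vertical turning axis of the right valve's lever, 86 mm above the bench, the mid-height of the lever's sleeve.
- valve_right_grip (a point): Point in the middle of the sleeve of the right valve's lever, 80 mm from its turning axis; it turns with the lever.
- seat_right (a point): Centre of the top face of the right station's seat, 165 mm from that station's valve stem along the pipe, 85 mm above the bench; fixed on the manifold.

How it is judged (in metres and radians):
At the end, for the whole second after the job is handed in: The funnel station's lever is within 0.12 rad of its open stop and the other two within 0.12 rad of their shut stops, at rest; funnel and bare holders upright (0.15 rad) and within 20 mm, dishes, bottle and beaker within 30 mm, of where they started (((horizontal distance between funnel_mid and seat_left below 0.03 m and value of joint valve_left above 1.45 rad and value of joint each of valve_middle, valve_right below 0.12 rad) or (horizontal distance between funnel_mid and seat_middle below 0.03 m and value of joint valve_middle above 1.45 rad and value of joint each of valve_left, valve_right below 0.12 rad) or (horizontal distance between funnel_mid and seat_right below 0.03 m and value of joint valve_right above 1.45 rad and value of joint each of valve_left, valve_middle below 0.12 rad)) and angle between each of funnel_mid, holder_a_mid, holder_b_mid's own z axis and vertical below 0.15 rad and distance of each of funnel_mid, holder_a_mid, holder_b_mid from where it was at the start of the episode below 0.02 m and distance of each of dishes, reagent, beaker from where it was at the start of the episode below 0.03 m and velocity of joint valve_left between -0.05 and 0.05 rad/s and velocity of joint valve_middle between -0.05 and 0.05 rad/s and velocity of joint valve_right between -0.05 and 0.05 rad/s); the robot touches nothing.
It fails at once if the funnel or a bare filter holder is lifted, carried or shoved out of its seat (moved more than 20 mm) (not (distance of funnel_mid from where it was at the start of the episode below 0.02 m) or not (distance of holder_a_mid from where it was at the start of the episode below 0.02 m) or not (distance of holder_b_mid from where it was at the start of the episode below 0.02 m)).
It fails at once if a lever is gripped between the fingers instead of pushed ((x of the grasp point in the frame of valve_left_grip between -0.005 and 0.005 m and y of the grasp point in the frame of valve_left_grip between -0.04 and 0.04 m and z of the grasp point in the frame of valve_left_grip between -0.02 and 0.02 m and contact force between the fingers and anything else above 1 N) or (x of the grasp point in the frame of valve_middle_grip between -0.005 and 0.005 m and y of the grasp point in the frame of valve_middle_grip between -0.04 and 0.04 m and z of the grasp point in the frame of valve_middle_grip between -0.02 and 0.02 m and contact force between the fingers and anything else above 1 N) or (x of the grasp point in the frame of valve_right_grip between -0.005 and 0.005 m and y of the grasp point in the frame of valve_right_grip between -0.04 and 0.04 m and z of the grasp point in the frame of valve_right_grip between -0.02 and 0.02 m and contact force between the fingers and anything else above 1 N)).
It fails at once if the dishes, bottle or beaker are moved more than 30 mm (not (distance of dishes from where it was at the start of the episode below 0.03 m) or not (distance of reagent from where it was at the start of the episode below 0.03 m) or not (distance of beaker from where it was at the start of the episode below 0.03 m)).
It also fails if it takes over 54 s, if anything falls off the work surface, if the arm or the gripper's body presses on something with over 40 N, if the wrist force passes 120 N, or if a joint passes its speed limit or range.

## Robot

A 6-joint arm with a two-finger parallel gripper is mounted at the origin on the work surface. World frame = base frame: x ahead of the robot, y to its left, z up, the work surface at z = 0. Lengths are in m, angles in degrees, forces in N, time in s.
With the tool pointing down it reaches from about 0.4 to 0.825 m from the base axis. Payload 7 kg.
Tool frame: the origin (TCP) lies at the very end of the fingers, on their centre line; the grasp point (between the pads) lies r.grip_depth behind it (r.grip_depth is the distance from the TCP to the grasp point, in m); z points along the fingers, y is the direction in which the jaws open and shut (so a half turn about z gives the same grasp; the last joint's range is limited). The gripper opens to 88 mm and grips with 3 to 60 N. Pads are 19 mm wide; open, the fingers measure 130 mm over their backs; the gripper's body (78 mm by 193 mm) begins 47 mm behind the grasp point.
Start: joints at [-50.013, 20.546, 0.682, 0, -70.136, -16.507], TCP at [0.269, -0.619, 0.227] pointing down, gripper open.
Joint ranges: [-176.03, 176.03], [-82.01, 121.73], [-58.28, 71.71], [-173.87, 95.51], [-174.79, -0.11], [-173.66, 173.66]. Speed limits (degrees/s): [136.94, 136.94, 172.46, 180, 180, 180].

## Interface

Orientations are given as [roll, pitch, yaw] about the fixed x, y, z axes, in that order (R = Rz(yaw) Ry(pitch) Rx(roll)).
In Python, from plant import r gives the robot as it stands. The module is installed in compiled form; this text tells all that it offers.
- The arm moves only by the tool step_arm, never from a script. Its argument "increments" is a list of rows, each a list of 3 entries, a list of its own where there are three numbers: the shift along the tool's x, y, z in m, then the turn, a rotation vector about the tool's x, y, z in rad, then the closure, from 0 (fully open) to 1 (shut). In form: [[[x, y, z], [wx, wy, wz], grip], ...]. A call has 1 to 10 rows; each row is the pose to reach, as a shift and turn from the pose commanded when the call began, along the tool's axes at that moment; what a row does not reach only later rows make up. A row lasts 1/10 s, in which the tool goes at most 50 mm and 8.59 degrees, less where a joint would pass 70% of its speed; a pose out of reach is approached as far as the arm can. A call with a gripper value outside its range is refused whole. The fingers move at their own pace and stop on an object; "force" is the grip in N (left out, the last holds). Time passes only in rows, so rows that repeat a pose let the fingers close. It gives the time, the measured TCP pose, the force and the opening at its end, in the units of the state.
- r.get_state(): the state, without advancing time (a new reading comes with each control period).
- r.capture(name): name is "scene" or "top" or "wrist"; returns a dict with "color" (400x640x3 uint8, red, green, blue), "intrinsics" (3x3 intrinsics, pixels), "rvec" (rotation vector, rad) and "tvec" (3), from world to camera coordinates, as OpenCV has them; the wrist camera has in their place "T_tool_cam" (4x4, takes a point from camera to tool coordinates, whose origin is the TCP and whose axes are the flange's). Camera axes: x right, y down, z forward; pixel columns grow to the right and rows downward; lengths in m; the calibration is good to about 2 mm. A picture is of the moment at which its call begins: read the wrist's pose just before it. There is no depth.
- r.close_job(): hands the job in, once; it reports no verdict.
The state is a dict: "time_s": time; "joints": joint angles; "qd": joint speeds; "joint_torque": joint torques, N m; "tcp_pos": TCP position; "eef_rot": TCP orientation; "contact_force": force on the tool from outside, world axes, zero at the start; "moment": the same for the moment, N m; "gripper_width": finger opening in m.
Only numpy, scipy, OpenCV 4.12 (cv2) and the standard library are available. Lean on these libraries where they do the work, as an engineer would, in place of code of your own. Each camera call takes 0.05 s, during which the arm holds its last target.

## Working session

There is one attempt and no reset: what is moved stays moved. The work goes in short steps, Python scripts to look and compute and a tool call to move; the robot and the scene stay as the last step left them, time stands still between calls to the robot, and variables do not carry over. Pictures are saved under pics/ and viewed, and the job is handed in when it is done.

Besides the shell and the picture viewer there is one more tool, called as a command line: name --argument value ..., lists and objects as JSON in quotes. step_arm: Moves the arm, as the interface text tells. Its arguments: {"type":"object","properties":{"increments":{"type":"array","items":{"type":"array"}},"force":{"type":"number"}},"required":["increments"]}

```bash
mkdir -p pics
python3 - <<'E'
from plant import r
import cv2
print(r.get_state(), r.grip_depth)
for n in ("scene","top"):
    c=r.capture(n); cv2.imwrite(f"pics/{n}0.png",c["color"][:,:,::-1]); print(n,c["intrinsics"],c["rvec"],c["tvec"])
E
```

```text
{'time_s': 0.0, 'joints': array([-5.00160606e+01,  2.05903722e+01,  6.35264079e-01, -1.77273271e-02,
       -7.01362024e+01, -1.65063256e+01]), 'qd': array([ 0.01001065, -0.0800618 ,  0.04514809,  0.10767635,  0.04064798,
       -0.06743357]), 'joint_torque': array([ 6.29128613e-05, -5.82717025e+01,  2.93048269e+01,  6.99714661e+00,
        6.68754205e-03, -1.69274049e-04]), 'tcp_pos': array([ 0.26868469, -0.61870463,  0.22565353]), 'eef_rot': array([ 1.79907717e+02, -9.96722506e-03, -1.56528415e+02]), 'contact_force': array([ 0.86346871,  0.36707371, -0.70736439]), 'moment': array([ 0.0103621 ,  0.02690642, -0.05528765]), 'gripper_width': 0.08761689449488318} 0.0188
scene [[374.62406564   0.         323.0889413 ]
 [  0.         374.62406564 200.13094484]
 [  0.           0.           1.        ]] [ 1.52122972  2.2811969  -0.69409038] [ 0.21852769 -0.39027321  1.36304207]
top [[493.84828933   0.         328.14257034]
 [  0.         493.84828933 202.61418113]
 [  0.           0.           1.        ]] [ 2.13607352 -2.10202524  0.20421089] [-0.0168676   0.60546801  1.76207004]
```

View pics/scene0.png

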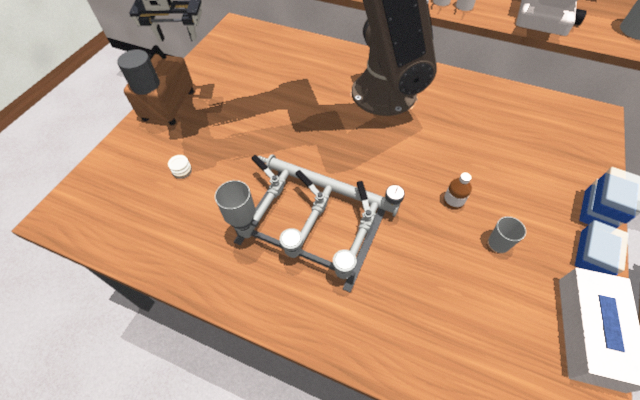

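View pics/top0.png

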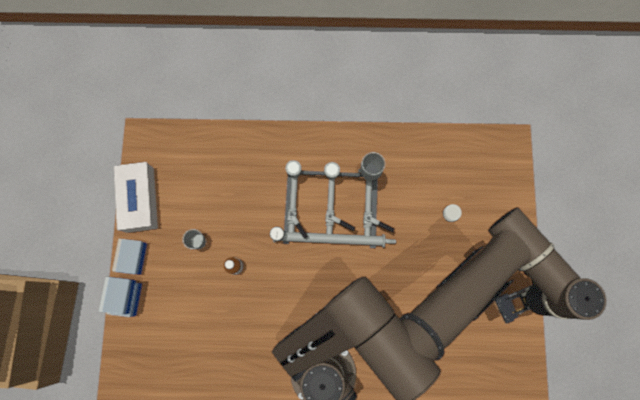

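The funnel is on the right station (top image, about (372,165)) and the gauge is at the left end (277,234). I'll zoom in to measure.

Run:
```python
import cv2
a=cv2.imread("pics/top0.png")[145:255,260:410]; cv2.imwrite("pics/topz.png",cv2.resize(a,None,fx=5.33,fy=5.33,interpolation=cv2.INTER_CUBIC))
a=cv2.imread("pics/scene0.png")[145:295,210:410]; cv2.imwrite("pics/scz.png",cv2.resize(a,None,fx=4,fy=4,interpolation=cv2.INTER_CUBIC))
```

```text
(no output)
```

View pics/topz.png

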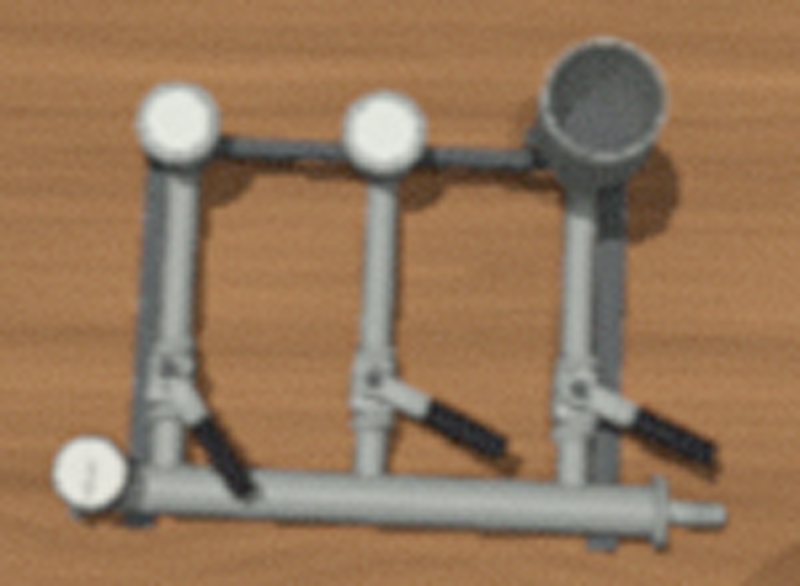

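View pics/scz.png

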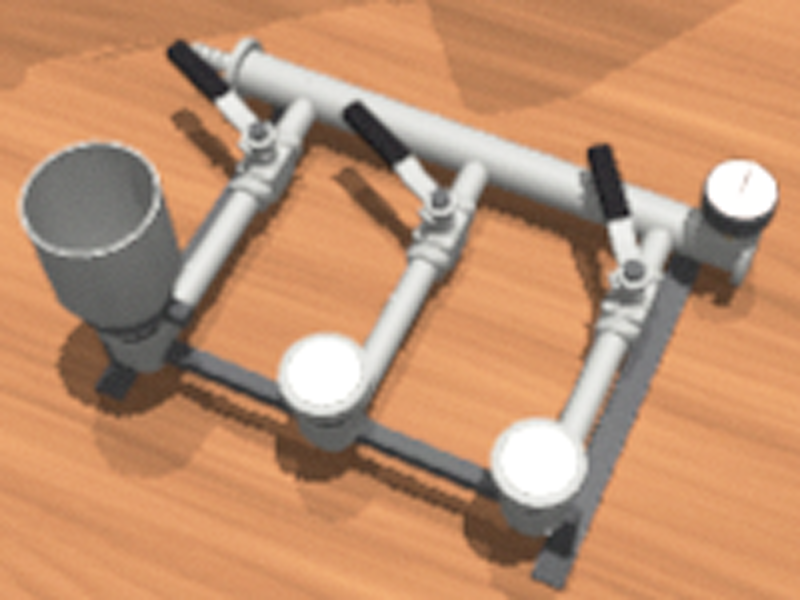

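```bash
cat > h.py <<'E'
import numpy as np, cv2
from scipy.optimize import least_squares
K={'scene':(np.array([[374.62406564,0,323.0889413],[0,374.62406564,200.13094484],[0,0,1]]),np.array([1.52122972,2.2811969,-0.69409038]),np.array([0.21852769,-0.39027321,1.36304207])),
'top':(np.array([[493.84828933,0,328.14257034],[0,493.84828933,202.61418113],[0,0,1]]),np.array([2.13607352,-2.10202524,0.20421089]),np.array([-0.0168676,0.60546801,1.76207004]))}
def proj(c,P): k,rv,t=K[c]; return cv2.projectPoints(np.array(P,float).reshape(-1,1,3),rv,t,k,None)[0].reshape(-1,2)
def ray(c,uv,z):
    k,rv,t=K[c]; R=cv2.Rodrigues(rv)[0]; d=R.T@np.linalg.solve(k,[uv[0],uv[1],1]); o=-R.T@t; return o+d*(z-o[2])/d[2]
T=lambda u,v:(260+(u+.5)/5.333-.5,145+(v+.5)/5.333-.5)
S=lambda u,v:(210+(u+.5)/4-.5,145+(v+.5)/4-.5)
E
python3 - <<'E'
from h import *
obs=[('top',T(170,370),(0,.14),'s'),('top',T(375,378),(0,0),'s'),('top',T(580,388),(0,-.14),'s'),
('top',T(179,125),(.165,.14),.119),('top',T(385,133),(.165,0),.119),('top',T(90,470),(-.075,.185),.108),
('scene',S(258,130),(0,-.14),'s'),('scene',S(440,200),(0,0),'s'),('scene',S(632,269),(0,.14),'s'),
('scene',S(325,372),(.165,0),.119),('scene',S(538,461),(.165,.14),.119),('scene',S(741,190),(-.075,.185),.108),
('top',T(604,98),(.165,-.14),.223),('scene',S(92,195),(.165,-.14),.223)]
def M(p,xy,z): c,s=np.cos(p[2]),np.sin(p[2]); return [p[0]+c*xy[0]-s*xy[1],p[1]+s*xy[0]+c*xy[1],z]
def f(p): return np.concatenate([proj(c,M(p,xy,p[3] if z=='s' else z))[0]-uv for c,uv,xy,z in obs])
q=least_squares(f,[.5,0,0,.1],loss='soft_l1',x_scale=[.1,.1,.1,.1]); p=q.x
print(p,np.degrees(p[2])); print(f(p).reshape(-1,2).round(1))
for n,y,tt,ts in (('L',.14,T(245,492),S(600,152)),('M',0,T(502,450),S(355,110)),('R',-.14,T(712,455),S(178,48))):
  st=np.array(M(p,(0,y),.086))
  for c,uv in(('top',tt),('scene',ts)):
    P=ray(c,uv,.088); d=(P-st)[:2]; c_,s_=np.cos(p[2]),np.sin(p[2]); m=np.array([c_*d[0]+s_*d[1],-s_*d[0]+c_*d[1]])
    print(n,c,st.round(4),P.round(4),'ang',np.arctan2(-m[0],-m[1]).round(3),'len',np.hypot(*m).round(4))
for n,c,uv,z in(('dishes','top',(453,213),.045),('dish','scene',(179,163),.045),('bottle','top',(231,265),.12),('bottle','scene',(465,177),.12),('beaker','scene',(509,231),.085)): print(n,ray(c,uv,z))
E
```

```text
[ 0.55241878 -0.01420778 -0.03146505  0.08552677] -1.802814583439145
[[-0.3 -0.1]
 [-0.   0.2]
 [ 0.2  0.1]
 [ 0.2 -0.7]
 [ 0.3 -0.4]
 [ 0.3  0.3]
 [ 0.2  0.1]
 [ 0.1 -0.5]
 [ 0.6  0.4]
 [-0.1  0.1]
 [ 0.2 -0.1]
 [ 0.2 -0.4]
 [ 0.5  0.1]
 [-0.3  0.4]]
L top [0.5568 0.1257 0.086 ] [0.4738 0.0717 0.088 ] ang 0.962 len 0.0991
L scene [0.5568 0.1257 0.086 ] [0.4766 0.073  0.088 ] ang 0.958 len 0.096
M top [ 0.5524 -0.0142  0.086 ] [ 0.505  -0.1006  0.088 ] ang 0.471 len 0.0985
M scene [ 0.5524 -0.0142  0.086 ] [ 0.5077 -0.0986  0.088 ] ang 0.456 len 0.0955
R top [ 0.548  -0.1541  0.086 ] [ 0.5039 -0.2419  0.088 ] ang 0.435 len 0.0982
R scene [ 0.548  -0.1541  0.086 ] [ 0.505  -0.2413  0.088 ] ang 0.427 len 0.0972
dishes [ 0.57663321 -0.46968422  0.045     ]
dish [ 0.58421232 -0.46366754  0.045     ]
bottle [0.36737231 0.32662109 0.12      ]
bottle [0.37501705 0.33231295 0.12      ]
beaker [0.47343964 0.47285125 0.085     ]
```

```bash
cat >> h.py <<'E'
from scipy.spatial.transform import Rotation as Ro
P0=np.array([.5524,-.0142]); YAW=-.0315
def W(x,y): c,s=np.cos(YAW),np.sin(YAW); return np.array([P0[0]+c*x-s*y,P0[1]+s*x+c*y])
def rel(x,y,z,pos,rpy):
    """manifold target -> tool shift + rotvec from pose"""
    R=Ro.from_euler('xyz',rpy,degrees=True); w=np.append(W(x,y),z)
    Rt=Ro.from_euler('xyz',[180,0,180+np.degrees(YAW)],degrees=True)
    return R.inv().apply(w-pos).round(4),(R.inv()*Rt).as_rotvec().round(4)
E
python3 - <<'E'
from h import *
print(W(-.003,-.238),rel(-.003,-.238,.15,[.2690,-.6190,.227],[180,0,-156.52]))
E
```

```text
[ 0.54190573 -0.25198745] (array([-0.3965,  0.2279,  0.077 ]), array([-0.    , -0.    ,  0.4413]))
```

step_arm --increments '[[[-0.04, 0.023, 0.0], [0, 0, 0.05], 1], [[-0.08, 0.046, 0.0], [0, 0, 0.1], 1], [[-0.12, 0.069, 0.01], [0, 0, 0.15], 1], [[-0.16, 0.092, 0.02], [0, 0, 0.2], 1], [[-0.2, 0.115, 0.03], [0, 0, 0.25], 1], [[-0.24, 0.138, 0.04], [0, 0, 0.3], 1], [[-0.28, 0.161, 0.05], [0, 0, 0.35], 1], [[-0.32, 0.184, 0.06], [0, 0, 0.4], 1], [[-0.36, 0.207, 0.07], [0, 0, 0.4413], 1], [[-0.3965, 0.2279, 0.077], [0, 0, 0.4413], 1]]'

```text
time_s: 1.1
tcp_pos: [0.5423, -0.25, 0.1487]
eef_rot: [180.0, -0.1, 178.1]
contact_force: [1.3, -0.6, 0.1]
gripper_width: 0.0132
```

step_arm --increments '[[[0, 0, 0], [0, 0, 0], 1], [[0, 0, 0], [0, 0, 0], 1], [[0, 0, 0], [0, 0, 0], 1]]'

```text
time_s: 1.4
tcp_pos: [0.5413, -0.2524, 0.1494]
eef_rot: [180.0, -0.0, 178.2]
contact_force: [-0.3, -0.1, 0.0]
gripper_width: 0.0004
```

Run:
```python
from plant import r
from h import *
s=r.get_state();print(s['time_s'],s['tcp_pos'],s['eef_rot'],s['contact_force'],s['gripper_width'],rel(-.003,-.238,.072,s['tcp_pos'],s['eef_rot']))
c=r.capture("scene"); a=c["color"][:,:,::-1]; cv2.imwrite("pics/scene1.png",a)
a=a[100:300,180:440];cv2.imwrite("pics/scene1.png",cv2.resize(a,None,fx=3,fy=3,interpolation=cv2.INTER_CUBIC))
```

```text
1.4 [ 0.54134194 -0.25241372  0.14943879] [ 1.79999612e+02 -3.04145598e-02  1.78188314e+02] [-0.29737307 -0.09362945  0.0358683 ] 0.0003532939663015577 (array([-0.0006,  0.0004,  0.0774]), array([ 0.    , -0.0005, -0.0001]))
```

View pics/scene1.png

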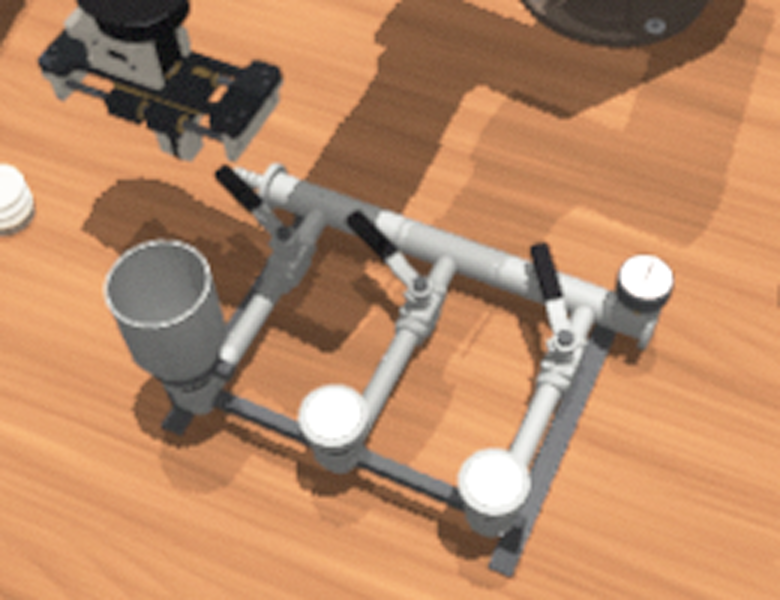

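Run:
```python
from plant import r
from h import *
print((proj('scene',[[.5413,-.2524,.1494],[.5413,-.2524,.1994],[.541,-.19,.149],[.541,-.31,.149]])-[180,100])*3)
print(r.get_state()['gripper_width'])
for n in('scene','wrist'):
  c=r.capture(n); a=c["color"][:,:,::-1]; cv2.imwrite(f"pics/{n}2.png",a)
print(c['T_tool_cam'])
```

```text
[[181.43039614 150.87192836]
 [170.35086572 112.80434171]
 [242.51817759 171.03754173]
 [126.95972521 132.84727757]]
0.0005798716084704006
[[-4.21907418e-04 -9.51861099e-01 -3.06529396e-01  8.39960833e-02]
 [ 9.99999545e-01 -1.39258150e-04 -9.43964311e-04 -5.03238900e-05]
 [ 8.55836190e-04 -3.06529654e-01  9.51860724e-01 -1.58061161e-01]
 [ 0.00000000e+00  0.00000000e+00  0.00000000e+00  1.00000000e+00]]
```

View pics/scene2.png

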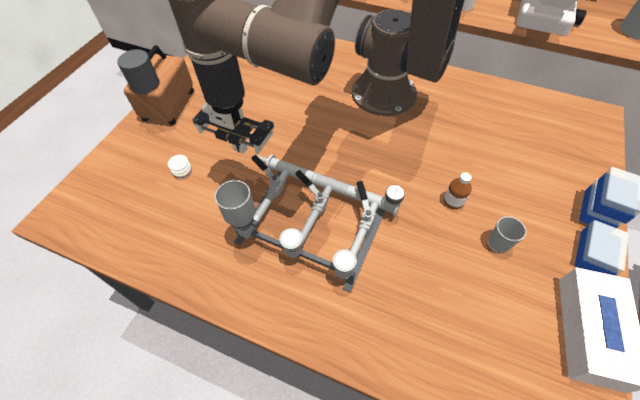

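View pics/wrist2.png

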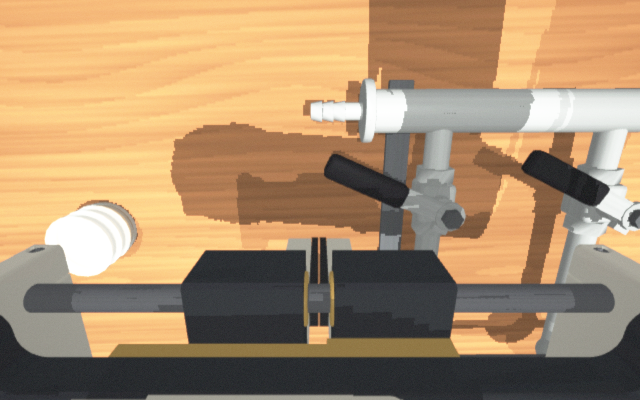

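Run:
```python
from h import *
for a in [.43,.55,.67,.79,.91,1.03,1.15,1.27,1.39,1.48,1.55,1.6]:
  u=np.array([-np.sin(a),-np.cos(a)]);n=np.array([np.cos(a),-np.sin(a)])
  c=.075*u+.009*n+[.0095,-.021]; d=c-[-.003,-.098]; print(a,(-d[0]).round(3),d[1].round(3))
```

```text
0.43 0.011 0.005
0.55 0.019 0.008
0.67 0.027 0.013
0.79 0.034 0.018
0.91 0.041 0.024
1.03 0.047 0.031
1.15 0.052 0.038
1.27 0.056 0.046
1.39 0.06 0.055
1.48 0.061 0.061
1.55 0.062 0.066
1.6 0.063 0.07
```

step_arm --increments '[[[0, 0, 0.03], [0, 0, 0], 1], [[0, 0, 0.06], [0, 0, 0], 1], [[0, 0, 0.077], [0, 0, 0], 1], [[0, 0, 0.077], [0, 0, 0], 1]]'

```text
time_s: 1.95
tcp_pos: [0.5395, -0.2525, 0.0703]
eef_rot: [180.0, -0.3, 178.1]
contact_force: [-0.8, 0.1, -0.1]
gripper_width: 0.0005
```

step_arm --increments '[[[0.005, 0.003, 0], [0, 0, 0], 1], [[0.011, 0.005, 0], [0, 0, 0], 1], [[0.019, 0.008, 0], [0, 0, 0], 1], [[0.027, 0.013, 0], [0, 0, 0], 1], [[0.034, 0.018, 0], [0, 0, 0], 1], [[0.034, 0.018, 0], [0, 0, 0], 1]]'

```text
time_s: 2.55
tcp_pos: [0.5074, -0.2324, 0.0733]
eef_rot: [180.0, 0.0, 178.2]
contact_force: [-0.1, -0.1, 0.0]
gripper_width: 0.0003
```

Run:
```python
from plant import r
from h import *
s=r.get_state();print(s['time_s'],s['tcp_pos'],s['contact_force'])
for n in('wrist',):
  c=r.capture(n); a=c["color"][:,:,::-1]; cv2.imwrite(f"pics/{n}3.png",a)
```

```text
2.55 [ 0.50735337 -0.23236633  0.07328724] [-0.13449897 -0.06925084  0.02108773]
```

View pics/wrist3.png

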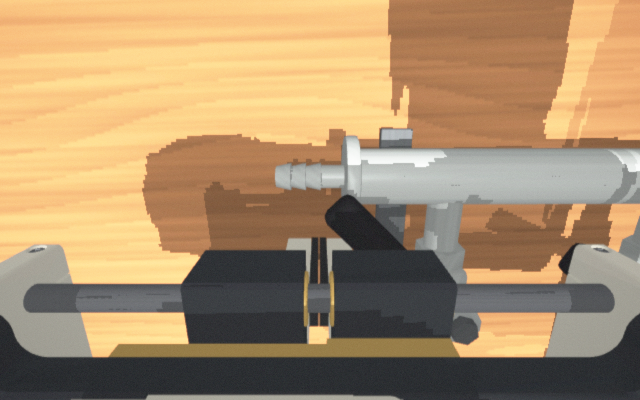

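step_arm --increments '[[[0.007, 0.006, 0], [0, 0, 0], 1], [[0.013, 0.013, 0], [0, 0, 0], 1], [[0.018, 0.02, 0], [0, 0, 0], 1], [[0.022, 0.028, 0], [0, 0, 0], 1], [[0.026, 0.037, 0], [0, 0, 0], 1], [[0.027, 0.043, 0], [0, 0, 0], 1], [[0.028, 0.048, 0], [0, 0, 0], 1], [[0.028, 0.048, 0], [0, 0, 0], 1]]'

```text
time_s: 3.4
tcp_pos: [0.4813, -0.1832, 0.0722]
eef_rot: [180.0, -0.1, 178.2]
contact_force: [-0.4, -0.7, 0.4]
gripper_width: 0.0004
```

Run:
```python
from plant import r
from h import *
s=r.get_state();print(s['time_s'],s['tcp_pos'],s['contact_force'])
for n in('wrist',):
  c=r.capture(n); a=c["color"][:,:,::-1]; cv2.imwrite(f"pics/{n}4.png",a)
```

```text
3.4 [ 0.48134837 -0.18324943  0.07223587] [-0.36655435 -0.70922313  0.40123976]
```

View pics/wrist4.png

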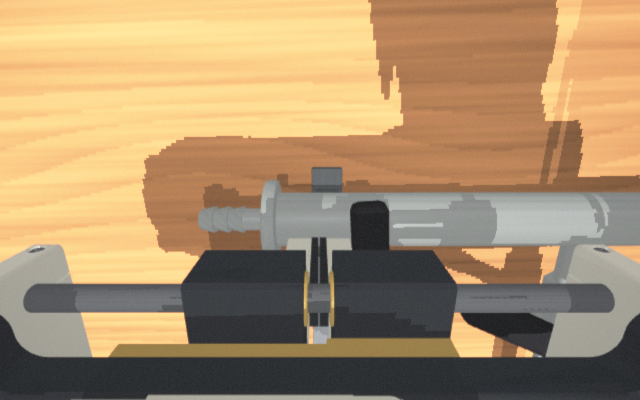

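step_arm --increments '[[[0, 0.002, 0], [0, 0, 0], 1], [[0, 0.004, 0], [0, 0, 0], 1], [[0, 0.004, 0], [0, 0, 0], 1]]'

```text
time_s: 3.75
tcp_pos: [0.4816, -0.1802, 0.0722]
eef_rot: [180.0, -0.1, 178.2]
contact_force: [-1.7, -2.7, -0.7]
gripper_width: 0.0005
```

step_arm --increments '[[[0, 0.002, 0], [0, 0, 0], 1], [[0, 0.004, 0], [0, 0, 0], 1], [[0, 0.004, 0], [0, 0, 0], 1]]'

```text
time_s: 4.05
tcp_pos: [0.4813, -0.1773, 0.0723]
eef_rot: [-179.9, -0.1, 178.2]
contact_force: [-2.2, -12.0, -3.6]
gripper_width: 0.0005
```

step_arm --increments '[[[0, 0.002, 0], [0, 0, 0], 1], [[0, 0.002, 0], [0, 0, 0], 1]]'

```text
time_s: 4.25
tcp_pos: [0.4813, -0.177, 0.0724]
eef_rot: [-179.8, -0.1, 178.2]
contact_force: [-1.2, -24.9, -5.8]
gripper_width: 0.0005
```

step_arm --increments '[[[0, -0.015, 0], [0, 0, 0], 1], [[0, -0.015, -0.03], [0, 0, 0], 1], [[0, -0.015, -0.06], [0, 0, 0], 1], [[0, -0.015, -0.06], [0, 0, 0], 1]]'

```text
time_s: 4.65
tcp_pos: [0.485, -0.1893, 0.1366]
eef_rot: [-180.0, 0.5, 178.2]
contact_force: [0.2, 0.3, 0.3]
gripper_width: 0.0002
```

Run:
```python
from plant import r
from h import *
s=r.get_state();print(s['time_s'],s['tcp_pos'],s['contact_force'])
print(rel(-.066,-.052,.072,s['tcp_pos'],s['eef_rot']))
def sw(a0,start):
 for a in np.append(np.arange(a0,0,-.12),[0,-.03]):
  u=np.array([-np.sin(a),-np.cos(a)]);n=np.array([np.cos(a),-np.sin(a)])
  c=.085*u-.009*n+[-.0095,.015]; d=c-start; print(a.round(2),(-d[0]).round(3),d[1].round(3))
sw(.46,[-.066,-.052])
```

```text
4.65 [ 0.48502202 -0.18931015  0.13663829] [0.24106731 0.31875635 0.32373578]
(array([0.0046, 0.1252, 0.0646]), array([-0.0004,  0.008 ,  0.0005]))
0.46 -0.011 -0.005
0.34 -0.02 -0.01
0.22 -0.029 -0.014
0.1 -0.039 -0.017
0.0 -0.048 -0.018
-0.03 -0.05 -0.018
```

step_arm --increments '[[[0.002, 0.04, 0], [0, 0, 0], 1], [[0.002, 0.08, 0], [0, 0, 0], 1], [[0.002, 0.126, 0], [0, 0, 0], 1], [[0.002, 0.126, 0], [0, 0, 0], 1], [[0.002, 0.126, 0], [0, 0, 0], 1]]'

```text
time_s: 5.15
tcp_pos: [0.4842, -0.0616, 0.1326]
eef_rot: [180.0, 0.1, 178.4]
contact_force: [-0.5, 0.1, 0.1]
gripper_width: 0.0003
```

Run:
```python
from plant import r
from h import *
s=r.get_state();print(s['time_s'],s['tcp_pos'],s['contact_force'])
print(rel(-.066,-.052,.072,s['tcp_pos'],s['eef_rot']))
for n in('wrist','scene'):
  c=r.capture(n); a=c["color"][:,:,::-1]; cv2.imwrite(f"pics/{n}5.png",a)
```

```text
5.15 [ 0.48415547 -0.06157752  0.13258368] [-0.50204848  0.06537544  0.05650815]
(array([-0.0007, -0.0025,  0.0606]), array([0.0007, 0.0009, 0.0029]))
```

View pics/wrist5.png

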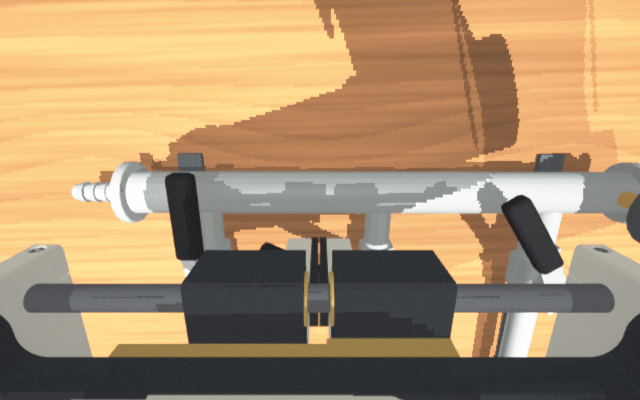

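View pics/scene5.png

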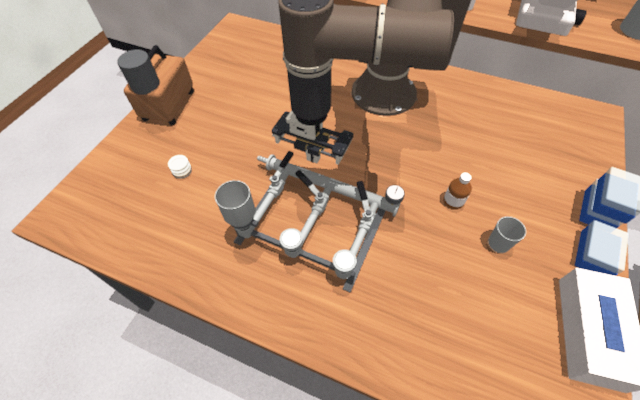

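step_arm --increments '[[[0, 0, 0.025], [0, 0, 0], 1], [[0, 0, 0.05], [0, 0, 0], 1], [[0, -0.001, 0.06], [0, 0, 0], 1], [[0, -0.001, 0.06], [0, 0, 0], 1]]'

```text
time_s: 5.65
tcp_pos: [0.4826, -0.0653, 0.0713]
eef_rot: [-180.0, -0.2, 178.1]
contact_force: [0.2, -0.4, 0.1]
gripper_width: 0.0003
```

step_arm --increments '[[[-0.005, -0.002, 0], [0, 0, 0], 1], [[-0.011, -0.005, 0], [0, 0, 0], 1], [[-0.02, -0.01, 0], [0, 0, 0], 1], [[-0.029, -0.014, 0], [0, 0, 0], 1], [[-0.035, -0.016, 0], [0, 0, 0], 1], [[-0.041, -0.017, 0], [0, 0, 0], 1], [[-0.046, -0.018, 0], [0, 0, 0], 1], [[-0.046, -0.018, 0], [0, 0, 0], 1]]'

```text
time_s: 6.45
tcp_pos: [0.5298, -0.0839, 0.0725]
eef_rot: [-180.0, 0.0, 178.2]
contact_force: [0.8, 0.2, -1.2]
gripper_width: 0.0008
```

step_arm --increments '[[[-0.002, 0, 0], [0, 0, 0], 1], [[-0.004, 0, 0], [0, 0, 0], 1], [[-0.004, 0, 0], [0, 0, 0], 1]]'

```text
time_s: 6.75
tcp_pos: [0.532, -0.084, 0.0723]
eef_rot: [-180.0, -0.1, 178.2]
contact_force: [-4.6, -1.4, 2.7]
gripper_width: 0.0004
```

step_arm --increments '[[[-0.002, 0, 0], [0, 0, 0], 1], [[-0.003, 0, 0], [0, 0, 0], 1], [[-0.003, 0, 0], [0, 0, 0], 1]]'

```text
time_s: 7.05
tcp_pos: [0.5322, -0.0841, 0.0721]
eef_rot: [-180.0, -0.4, 178.2]
contact_force: [-14.4, 2.3, 10.8]
gripper_width: 0.0005
```

step_arm --increments '[[[0.02, 0, 0], [0, 0, 0], 1], [[0.02, 0, -0.03], [0, 0, 0], 1], [[0.02, 0, -0.06], [0, 0, 0], 1], [[0.02, 0, -0.06], [0, 0, 0], 1], [[0.02, 0, -0.06], [0, 0, 0], 1]]'

```text
time_s: 7.55
tcp_pos: [0.5172, -0.0828, 0.1335]
eef_rot: [179.9, 0.2, 178.2]
contact_force: [0.4, 0.4, -0.6]
gripper_width: 0.0006
```

Run:
```python
from plant import r
from h import *
s=r.get_state();print(s['time_s'],s['tcp_pos'],s['contact_force'])
print(rel(-.091,.123,.132,s['tcp_pos'],s['eef_rot']))
def sw(a0,start):
 for a in np.append(np.arange(a0,0,-.12),[0,-.03]):
  u=np.array([-np.sin(a),-np.cos(a)]);n=np.array([np.cos(a),-np.sin(a)])
  c=.085*u-.009*n+[-.0095,.015]; d=c-start; print(a.round(2),(-d[0]).round(3),d[1].round(3))
sw(.96,[-.091,-.017])
```

```text
7.55 [ 0.51721238 -0.08276138  0.13350914] [ 0.42035041  0.3850791  -0.59412546]
(array([0.0579, 0.1926, 0.0015]), array([0.001 , 0.0034, 0.0002]))
0.96 -0.007 -0.009
0.84 -0.012 -0.018
0.72 -0.019 -0.026
0.6 -0.026 -0.033
0.48 -0.034 -0.039
0.36 -0.043 -0.044
0.24 -0.053 -0.048
0.12 -0.062 -0.051
0.0 -0.072 -0.053
-0.03 -0.075 -0.053
```

step_arm --increments '[[[0.012, 0.04, 0], [0, 0, 0], 1], [[0.024, 0.08, 0], [0, 0, 0], 1], [[0.036, 0.12, 0], [0, 0, 0], 1], [[0.048, 0.16, 0], [0, 0, 0], 1], [[0.057, 0.193, 0], [0, 0, 0], 1], [[0.057, 0.193, 0], [0, 0, 0], 1], [[0.057, 0.193, 0], [0, 0, 0], 1], [[0.057, 0.193, 0], [0, 0, 0], 1]]'

```text
time_s: 8.35
tcp_pos: [0.465, 0.1111, 0.132]
eef_rot: [-180.0, -0.0, 178.2]
contact_force: [0.4, -0.1, -1.0]
gripper_width: 0.0005
```

Run:
```python
from plant import r
from h import *
s=r.get_state();print(s['time_s'],s['tcp_pos'],s['contact_force'])
print(rel(-.091,.123,.072,s['tcp_pos'],s['eef_rot']))
c=r.capture('wrist'); a=c["color"][:,:,::-1]; cv2.imwrite(f"pics/wrist6.png",a)
```

```text
8.35 [0.46501272 0.11105401 0.13195327] [ 0.36827216 -0.13674376 -1.02030629]
(array([-0.0003,  0.0006,  0.06  ]), array([-0.0005, -0.0008, -0.0001]))
```

View pics/wrist6.png

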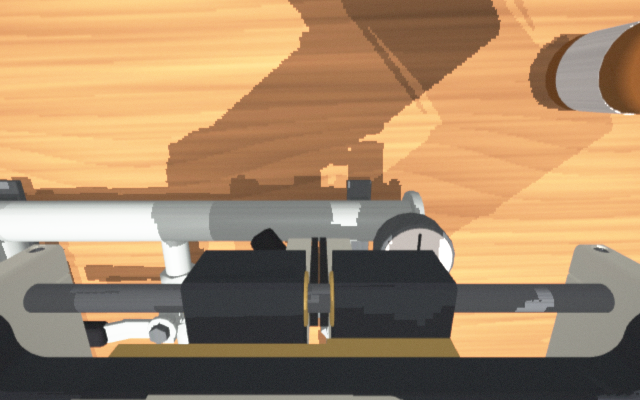

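step_arm --increments '[[[0, 0, 0.025], [0, 0, 0], 1], [[0, 0, 0.05], [0, 0, 0], 1], [[0, 0, 0.06], [0, 0, 0], 1], [[0, 0, 0.06], [0, 0, 0], 1]]'

```text
time_s: 8.8
tcp_pos: [0.4645, 0.1102, 0.0713]
eef_rot: [-179.9, -0.1, 178.1]
contact_force: [0.3, 0.1, -0.8]
gripper_width: 0.0006
```

step_arm --increments '[[[-0.003, -0.004, 0], [0, 0, 0], 1], [[-0.007, -0.009, 0], [0, 0, 0], 1], [[-0.012, -0.018, 0], [0, 0, 0], 1], [[-0.019, -0.026, 0], [0, 0, 0], 1], [[-0.026, -0.033, 0], [0, 0, 0], 1], [[-0.034, -0.039, 0], [0, 0, 0], 1], [[-0.043, -0.044, 0], [0, 0, 0], 1], [[-0.053, -0.048, 0], [0, 0, 0], 1], [[-0.062, -0.051, 0], [0, 0, 0], 1], [[-0.062, -0.051, 0], [0, 0, 0], 1]]'

```text
time_s: 9.8
tcp_pos: [0.5266, 0.0579, 0.0722]
eef_rot: [-180.0, -0.0, 178.2]
contact_force: [-0.7, -0.6, -0.6]
gripper_width: 0.0003
```

step_arm --increments '[[[-0.005, -0.001, 0], [0, 0, 0], 1], [[-0.009, -0.002, 0], [0, 0, 0], 1], [[-0.011, -0.002, 0], [0, 0, 0], 1], [[-0.011, -0.002, 0], [0, 0, 0], 1]]'

```text
time_s: 10.2
tcp_pos: [0.5362, 0.056, 0.0722]
eef_rot: [-180.0, -0.1, 178.2]
contact_force: [-1.5, -1.0, -1.6]
gripper_width: 0.0005
```

step_arm --increments '[[[-0.002, 0, 0], [0, 0, 0], 1], [[-0.003, 0, 0], [0, 0, 0], 1], [[-0.003, 0, 0], [0, 0, 0], 1]]'

```text
time_s: 10.5
tcp_pos: [0.5364, 0.0559, 0.0721]
eef_rot: [-179.9, -0.3, 178.2]
contact_force: [-13.5, 3.9, 7.5]
gripper_width: 0.0004
```

The lever is at its stop: x hasn't moved and the force has risen. I'll retreat and move clear for a last look.

step_arm --increments '[[[0.02, 0, 0], [0, 0, 0], 1], [[0.02, 0, -0.03], [0, 0, 0], 1], [[0.02, 0, -0.07], [0, 0, 0], 1], [[0.05, 0, -0.11], [0, 0, 0], 1], [[0.08, 0, -0.16], [0, 0, 0], 1], [[0.12, 0, -0.2], [0, 0, 0], 1], [[0.12, 0, -0.2], [0, 0, 0], 1], [[0.12, 0, -0.2], [0, 0, 0], 1]]'

```text
time_s: 11.3
tcp_pos: [0.4199, 0.0606, 0.2755]
eef_rot: [179.8, 0.4, 178.3]
contact_force: [0.7, 0.9, -0.2]
gripper_width: 0.0003
```

Run:
```python
from plant import r
from h import *
s=r.get_state();print(s['time_s'],s['tcp_pos'],s['contact_force'])
c=r.capture('wrist'); a=c["color"][:,:,::-1]; cv2.imwrite(f"pics/wrist7.png",a)
c=r.capture('scene'); a=c["color"][:,:,::-1]; cv2.imwrite(f"pics/scene7.png",a)
cv2.imwrite("pics/scz7.png",cv2.resize(a[145:295,210:410],None,fx=4,fy=4,interpolation=cv2.INTER_CUBIC))
c=r.capture('top'); a=c["color"][:,:,::-1];cv2.imwrite("pics/topz7.png",cv2.resize(a[145:255,260:410],None,fx=5.33,fy=5.33,interpolation=cv2.INTER_CUBIC))
```

```text
11.3 [0.41994069 0.06063881 0.27551576] [ 0.68519278  0.94528292 -0.16308882]
```

View pics/scz7.png

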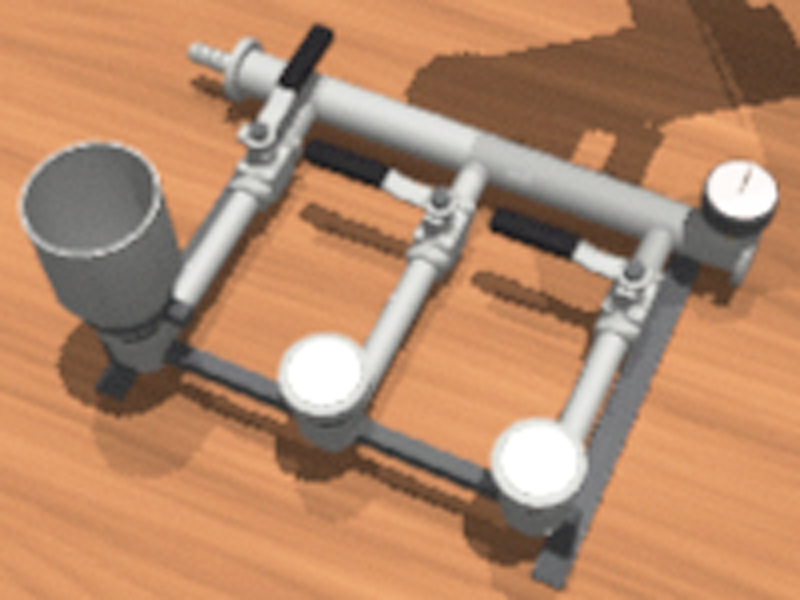

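View pics/topz7.png

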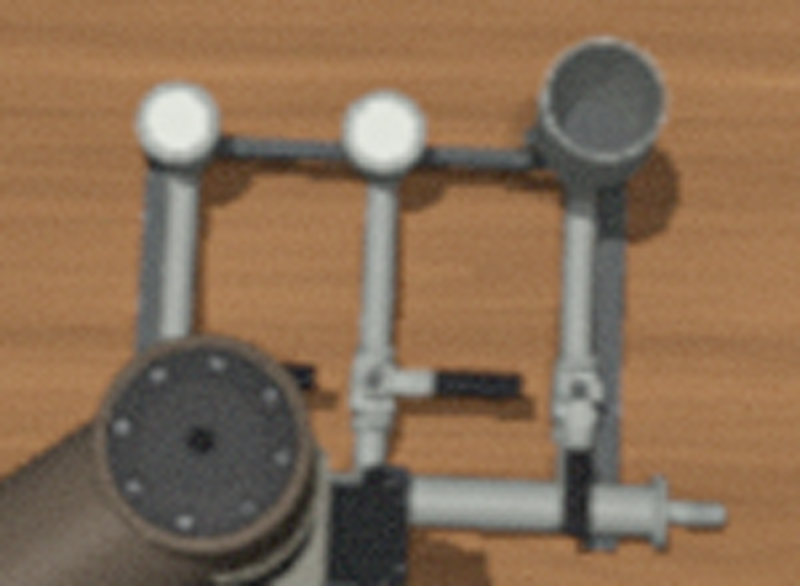

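View pics/scene7.png

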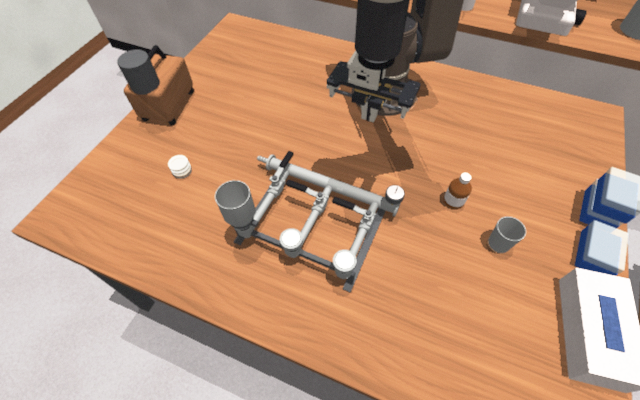

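Run:
```python
from h import *
for n,y,c,uv in (('L',.14,'scene',S(494,220)),('M',0,'scene',S(307,152)),('R',-.14,'scene',S(322,34)),('M',0,'top',T(520,386)),('R',-.14,'top',T(577,538)),('L',.14,'top',T(315,378))):
    d=ray(c,uv,.088)[:2]-W(0,y); c_,s_=np.cos(YAW),np.sin(YAW); m=[c_*d[0]+s_*d[1],-s_*d[0]+c_*d[1]]
    print(n,c,np.arctan2(-m[0],-m[1]).round(3),np.hypot(*m).round(3))
from plant import r
r.close_job()
```

```text
L scene -0.029 0.099
M scene -0.043 0.1
R scene 1.58 0.095
M top 0.005 0.098
R top 1.569 0.102
L top 0.016 0.1
the job is handed in; nothing more can be done
```

I pushed all three levers to their stops with the closed fingertips and handed the job in at about 11.5 s. No verdict was reported.

- **Right station (the one with the funnel):** its lever is fully open. At the stop the force rose to about 25 N while the lever stayed still, and the last pictures put it at 1.57–1.58 rad.
- **Middle and left stations:** both levers are fully shut. The force rose to about 14 N at each stop. The pictures give -0.04 to 0.02 rad, and the two cameras differ by about 0.05 rad, which is within the 0.12 rad limit.
- **Everything else:** the funnel, both holders, the dishes, bottle and beaker look unmoved against the first pictures. I compared these by eye and did not measure them. The arm was clear of everything, with no contact force beyond noise.

No check failed. Only the tip of the left lever showed in the last top picture, because the arm hid the rest.

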